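# Set the leather-cutting dies on their marked blanks

## Task

Get the four press boards ready for cutting: stand each cutting die, edge down, on the leather blank that is marked with its own shape, centred on the outline and turned to match it, and let go. Set each die down gently rather than dropping it, and leave the rivet tin and the thread spool where they are.

Things in the scene. Friction and masses are not known exactly. Their poses are not given: they have to be found in the camera images.
- flower_die: Red cutting die: flower of six round petals, 64 mm across from petal tip to petal tip, 43 mm from notch to notch. 5 mm strip-steel wall, 32 mm high, open, a brace 11 mm wide across the inside along x. Stands edge down on the bench, loose, about 0.17 kg. Origin: centre of underside, z up. Petal tips at +y, -y and every 60 degrees on: can be gripped across y.
- leaf_die: Green cutting die: pointed leaf, 76 mm long on its x axis, 40 mm wide on y at mid-length, both ends alike. 5 mm strip-steel wall, 32 mm high, open, a brace 11 mm wide across the inside along x. Stands edge down on the bench, loose, about 0.17 kg. Origin: centre of underside, z up. Can be gripped across y.
- round_die: Yellow cutting die: plain circle 56 mm across. 5 mm strip-steel wall, 32 mm high, open, a brace 11 mm wide across the inside along x. Stands edge down on the bench, loose, about 0.17 kg. Origin: centre of underside, z up.
- square_die: Blue cutting die: square 52 x 52 mm, corners slightly clipped, sides along x and y. 5 mm strip-steel wall, 32 mm high, open, a brace 11 mm wide across the inside along x. Stands edge down on the bench, loose, about 0.17 kg. Origin: centre of underside, z up.
- flower_board: Black leather blank 92 x 90 mm on a fixed white board 100 x 100 mm; leather top 15 mm above the board's underside. Silver six-petal outline, 3.5 mm larger all round than the red die; petal tips at +y, -y and every 60 degrees on. Origin: centre of the board's underside, below the outline's centre.
- leaf_board: Tan leather blank 92 x 90 mm on a fixed white board 100 x 100 mm; leather top 15 mm above the board's underside. Dark leaf outline, 3.5 mm or so larger all round than the green die, its length along x. Origin: centre of the board's underside, below the outline's centre.
- round_board: Cream leather blank 92 x 90 mm on a fixed white board 100 x 100 mm; leather top 15 mm above the board's underside. Dark circle outline, 3.5 mm larger all round than the yellow die. Origin: centre of the board's underside, below the outline's centre.
- square_board: Dark brown leather blank 92 x 90 mm on a fixed white board 100 x 100 mm; leather top 15 mm above the board's underside. Silver square outline, 3.5 mm larger all round than the blue die, sides along x and y. Origin: centre of the board's underside, below the outline's centre.
- rivet_tin: Bystander: small round metal tin of brass rivets, 38 mm across, 25 mm high with its contents, loose, 0.12 kg, standing among the boards and dies. Origin: centre of its underside. To be left alone.
- thread_spool: Bystander: wooden-ended spool of pale grey thread, 36 mm across, 36 mm high, loose, 0.05 kg, standing among the boards and dies. Origin: centre of its underside. To be left alone.

How it is judged:
At the end, for the whole second after the job is handed in: Each die stands upright (0.08 rad) on the leather bearing its own outline (underside 12 to 18 mm above the board's underside), centres within 10 mm, turned to match within 0.25 rad (any turn that looks alike; the round one any way), released and at rest (horizontal distance between flower_die and flower_board below 0.01 m and z of flower_die in the frame of flower_board between 0.012 and 0.018 m and angle between each of flower_die, leaf_die, round_die, square_die's own z axis and vertical below 0.08 rad and (angle between the x axis of flower_die and the x axis of flower_board, either way round below 0.25 rad or angle between the x axis of flower_die and the x axis of flower_board, either way round between 0.797 and 1.297 rad) and linear speed of each of flower_die, leaf_die, round_die, square_die below 0.02 m/s and angular speed of each of flower_die, leaf_die, round_die, square_die below 0.2 rad/s and horizontal distance between leaf_die and leaf_board below 0.01 m and z of leaf_die in the frame of leaf_board between 0.012 and 0.018 m and angle between the x axis of leaf_die and the x axis of leaf_board, either way round below 0.25 rad and horizontal distance between round_die and round_board below 0.01 m and z of round_die in the frame of round_board between 0.012 and 0.018 m and horizontal distance between square_die and square_board below 0.01 m and z of square_die in the frame of square_board between 0.012 and 0.018 m and (angle between the x axis of square_die and the x axis of square_board, either way round below 0.25 rad or angle between the x axis of square_die and the x axis of square_board, either way round above 1.321 rad)); the robot touches nothing.
It fails at once if the rivet tin was disturbed (moved more than 30 mm) (distance of rivet_tin from where it was at the start of the episode above 0.03 m).
It fails at once if the thread spool was disturbed (moved more than 30 mm) (distance of thread_spool from where it was at the start of the episode above 0.03 m).
It fails at once if a die was dropped or slammed onto its blank (faster than 0.45 m/s within 15 mm of the leather) ((horizontal distance between flower_die and flower_board below 0.05 m and z of flower_die in the frame of flower_board below 0.03 m and linear speed of flower_die above 0.45 m/s) or (horizontal distance between leaf_die and leaf_board below 0.05 m and z of leaf_die in the frame of leaf_board below 0.03 m and linear speed of leaf_die above 0.45 m/s) or (horizontal distance between round_die and round_board below 0.05 m and z of round_die in the frame of round_board below 0.03 m and linear speed of round_die above 0.45 m/s) or (horizontal distance between square_die and square_board below 0.05 m and z of square_die in the frame of square_board below 0.03 m and linear speed of square_die above 0.45 m/s)).
It also fails if it takes over 99 s, if anything falls off the work surface, if the arm or the gripper's body presses on something with over 40 N, if the wrist force passes 120 N, or if a joint passes its speed limit or range.

## Robot

A 7-joint arm with a two-finger parallel gripper is mounted at the origin on the work surface. World frame = base frame: x ahead of the robot, y to its left, z up, the work surface at z = 0. Lengths are in m, angles in rad, forces in N, time in s.
With the tool pointing down it reaches from about 0.35 to 0.9 m from the base axis. Payload 8.1 kg.
Tool frame: the origin (TCP) lies on the centre line of the jaws, within the pads' length; the fingertips stand 19 mm ahead of it and the grasp point (between the pads) is the TCP (arm.tip_reach is the distance from the TCP to the fingertips, in m); z points along the fingers, y is the line along which they close (so a half turn about z gives the same grasp; the last joint's range is limited). The gripper opens to 92 mm and grips with 3 to 60 N. Pads are 19 mm wide; open, the fingers measure 130 mm over their backs; the gripper's body (75 mm by 190 mm) begins 47 mm behind the grasp point.
Start: joints at [-1.398, 0.434, 0.025, 1.573, -0.012, 1.134, -0.075], TCP at [0.17, 0.601, 0.246] pointing down, gripper open.
Joint ranges: [-2.62, 2.62], [-0.44, 2.09], [-1.27, 1.32], [0.08, 2.57], [-1.32, 4.46], [0.12, 2], [-2.74, 2.74]. Speed limits (rad/s): [2.22, 2.22, 3.01, 3.01, 3.14, 3.14, 3.14].

## Interface

Orientations are given as a rotation vector (axis times angle).
In Python, from cell import arm gives the robot as it stands.
- The arm moves only by the tool arm_command, never from a script. Its argument "targets" is a list that holds one entry, the list of rows, each a list of 6 numbers: the shift along the tool's x, y, z in m, then the turn, a rotation vector about the tool's x, y, z in rad. A call has 1 to 10 rows; each row shifts and turns the commanded pose from where the row before left it, along the tool's axes as they then stand; what a row does not reach is not made up. A row lasts 1/8 s, in which the tool goes at most 62.5 mm and 10.7 degrees, less where a joint would pass 70% of its speed; a pose out of reach is approached as far as the arm can. A call with a gripper value outside its range is refused whole. "jaw" is the finger opening in m, from 0 to 0.0918, set as the call begins (left out, the last holds). The fingers move at their own pace and stop on an object; "newtons" is the grip in N (left out, the last holds). Time passes only in rows, so rows that do not move let the fingers close. It gives the time, the measured TCP pose, the force, the opening and the grip force at its end, in the units of the state.
- arm.observe(): the state, without advancing time (a new reading comes with each control period).
- arm.get_image(name): name is "scene" or "top" or "wrist"; returns a dict with "pixels" (480x640x3 uint8, red, green, blue), "z_map" (480x640 float32, m along the optical axis (not along the pixel's ray), 0 where there is no reading), "fx", "fy", "cx", "cy" (pixels), "dist" ([k1, k2, p1, p2, k3] as OpenCV has them; the pictures are not rectified), "xyz" and "rotation" of the camera in the world; the wrist camera has in their place "T_tool_cam" (4x4, takes a point from camera to tool coordinates, whose origin is the TCP and whose axes are the flange's). Camera axes: x right, y down, z forward; pixel columns grow to the right and rows downward; lengths in m; the calibration is good to about 2 mm. A picture is of the moment at which its call begins: read the wrist's pose just before it.
- arm.sign_off(): hands the job in; it is judged then, once.
The state is a dict: "clock": time; "joints": joint angles; "dq": joint speeds; "joint_efforts": joint torques, N m; "position": TCP position; "ee_rot": TCP orientation; "force": force on the tool from outside, world axes, zero at the start; "ft_torque": the same for the moment, N m; "width": opening from 0.0 (shut) to 1.0 (fully open); "gripper_force": force on a finger pad.
Only numpy, scipy, OpenCV 4.12 (cv2) and the standard library are available. Lean on these libraries where they do the work, as an engineer would, in place of code of your own. Each camera call takes 0.05 s, during which the arm holds its last target. There are 200 camera calls.

## Working session

There is one attempt and no reset: what is moved stays moved. The work goes in short steps, Python scripts to look and compute and a tool call to move; the robot and the scene stay as the last step left them, time stands still between calls to the robot, and variables do not carry over. Pictures are saved under pics/ and viewed, at most 14 in all, crops included, and the job is handed in when it is done.

Besides the shell and the picture viewer there is one more tool, called after ">>>" as name(argument=value, ...), one argument or row to a line, values as JSON. arm_command: Moves the arm, as the interface text tells. Its arguments: {"type":"object","properties":{"targets":{"type":"array","items":{"type":"array","items":{"type":"array","items":{"type":"number"}}}},"jaw":{"type":"number"},"newtons":{"type":"number"}},"required":["targets"]}

```bash
mkdir -p pics; ls
cat > h.py <<'E'
import numpy as np, cv2
from cell import arm
from scipy.spatial.transform import Rotation as R
def grab(n,save=None):
    s=arm.observe(); im=arm.get_image(n)
    if n=='wrist':
        T=np.eye(4); T[:3,:3]=R.from_rotvec(s['ee_rot']).as_matrix() if np.size(s['ee_rot'])==3 else np.array(s['ee_rot']); T[:3,3]=s['position']
        W=T@np.array(im['T_tool_cam']); im['rotm']=W[:3,:3]; im['o']=W[:3,3]
    else:
        r=np.array(im['rotation']); im['rotm']=R.from_rotvec(r).as_matrix() if r.size==3 else r; im['o']=np.array(im['xyz'])
    if save: cv2.imwrite('pics/'+save,im['pixels'][:,:,::-1])
    return im
def rays(im,uv):
    K=np.array([[im['fx'],0,im['cx']],[0,im['fy'],im['cy']],[0,0,1.]])
    p=cv2.undistortPoints(np.array(uv,float).reshape(-1,1,2),K,np.array(im['dist'],float)).reshape(-1,2)
    return np.c_[p,np.ones(len(p))]@im['rotm'].T
def onplane(im,uv,z):
    d=rays(im,uv); return im['o']+d*((z-im['o'][2])/d[:,2])[:,None]
E
python3 - <<'E'
from h import *
s=arm.observe(); print(s)
for n in('top','scene'):
    im=grab(n,n+'1.png'); print(n,im['o'],im['rotm'].round(3).tolist(),im['fx'],im['dist'])
E
```

```text
pics
{'clock': 0.0, 'joints': array([-1.39760363,  0.43519708,  0.0250023 ,  1.57409256, -0.01161859,
        1.13399112, -0.07508452]), 'dq': array([-0.00086372, -0.00022728,  0.00063084, -0.00141884,  0.00225995,
        0.00028844, -0.00056055]), 'joint_efforts': array([-9.93828835e-04, -6.67842221e+01,  9.84621719e-01, -3.14453638e+01,
       -6.04641368e-02,  4.30758926e-02,  1.74804127e-04]), 'position': array([0.17012654, 0.6009044 , 0.24496313]), 'ee_rot': array([-4.31969855e-01, -3.11167408e+00,  2.42017584e-03]), 'force': array([-0.78649023,  0.06632763,  0.06641798]), 'ft_torque': array([ 0.02645201, -0.03302773, -0.03588006]), 'gripper_force': 0.0, 'width': 0.9973663010116511}
top [ 0.28174448 -0.02413978  1.15827553] [[0.178, -0.964, 0.199], [-0.984, -0.175, 0.033], [0.003, -0.201, -0.98]] 554.0536145345528 [-0.03353561  0.          0.          0.          0.        ]
scene [ 1.31247754 -0.27791765  0.78978576] [[0.306, 0.633, -0.711], [0.952, -0.2, 0.232], [0.005, -0.748, -0.664]] 505.51652741229856 [-0.11609393  0.          0.          0.          0.        ]
```

View pics/top1.png

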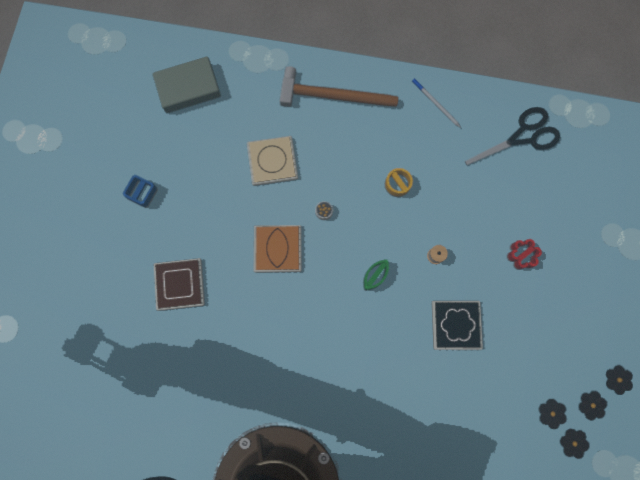

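View pics/scene1.png

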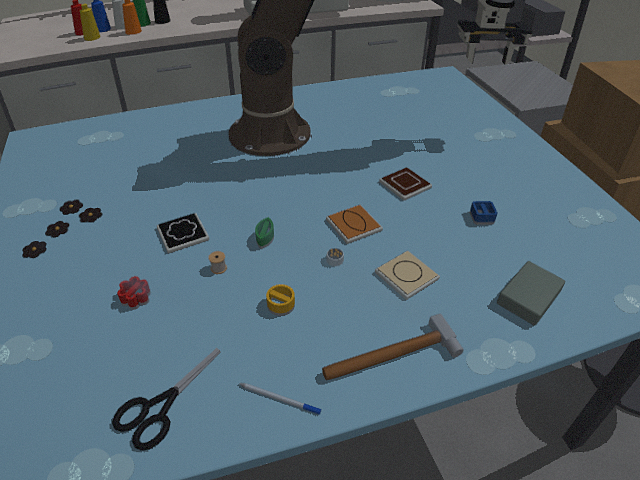

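The top view shows all the parts. Boards are cream (272,160), brown (178,284), tan (278,248) and black (458,324). Dies are blue (140,191), yellow (399,182), green (376,275) and red (525,255). The tin is at (324,210) and the spool at (438,254). I'll measure them from this view.

```bash
cat >> h.py <<'E'
def near(mask,uv,rad=40):
    """contour nearest uv, largest within radius"""
    m=np.zeros_like(mask); cv2.circle(m,tuple(int(round(v)) for v in uv),rad,255,-1)
    cs,_=cv2.findContours(cv2.bitwise_and(mask,m),cv2.RETR_EXTERNAL,cv2.CHAIN_APPROX_NONE)
    return max(cs,key=cv2.contourArea).reshape(-1,2)
def rect(P):
    (c,wh,a)=cv2.minAreaRect((P[:,:2]*1000).astype(np.float32)); return np.array(c).round(1),np.array(wh).round(1),round(a,1)
HUE={'square':((100,140,30),(125,255,255)),'round':((18,120,80),(32,255,255)),'leaf':((50,100,20),(85,255,255)),'flower':((170,110,40),(180,255,255))}
E
python3 - <<'E'
from h import *
im=grab('top'); hsv=cv2.cvtColor(im['pixels'],cv2.COLOR_RGB2HSV)
print('table hsv',hsv[230,400],hsv[191,140],hsv[255,525],hsv[275,385])
D=dict(square=(140,191),round=(399,182),leaf=(376,275),flower=(525,255))
for n,uv in D.items():
    m=cv2.inRange(hsv,*[np.array(v) for v in HUE[n]])
    try:
        c=near(m,uv,30); P=onplane(im,c,0.032); print(n,len(c),rect(P),'bench',rect(onplane(im,c,0.016))[0])
    except Exception as e: print(n,e)
B=dict(round=(272,160),square=(178,284),leaf=(278,248),flower=(458,324))
nb=cv2.bitwise_not(cv2.inRange(hsv,np.array((90,50,30)),np.array((112,200,255))))
for n,uv in B.items():
    c=near(nb,uv,45); print('board',n,rect(onplane(im,c,0.012)))
for n,uv in dict(tin=(324,210),spool=(438,254)).items():
    print(n,rect(onplane(im,near(nb,uv,15),0.025)))
# depth check
K=lambda u,v:(im['o']+rays(im,[(u,v)])[0]*im['z_map'][v,u]).round(3)
print(K(272,170),K(285,255),K(400,230))
E
```

```text
table hsv [100  73 154] [106 144  94] [178 148 131] [ 72 131 101]
square 77 (array([540.6, 402. ]), array([50.7, 50.4]), 73.5) bench [544.3 408.1]
round 70 (array([ 658. , -137.8]), array([53.4, 53.2]), 8.7) bench [ 663.3 -139.4]
leaf 77 (array([ 452.8, -122.2]), array([38.4, 74.4]), 66.0) bench [ 455.2 -123.6]
flower 96 (array([ 550.2, -418.8]), array([55.3, 67.3]), 16.6) bench [ 554.  -424.4]
board round (array([662.4, 138.6]), array([102.7, 101.2]), 18.9)
board square (array([362.7, 277.2]), array([100.5, 101.1]), 16.8)
board leaf (array([472.9,  90. ]), array([100.6, 101. ]), 10.5)
board flower (array([ 381.8, -303. ]), array([ 97.6, 101.7]), 10.0)
tin (array([568.7,   7.9]), array([39.1, 35.9]), 10.3)
spool (array([ 518.1, -240.7]), array([37. , 45.7]), 36.6)
[0.638 0.133 0.018] [0.461 0.07  0.017] [ 0.561 -0.16  -0.001]
```

```bash
cat >> h.py <<'E'
def plan(x,y,z,yd=None):
    """print tool-frame shift now, needed turn (deg, about tool z) so that tool y is at world angle yd (mod 180)"""
    s=arm.observe(); M=R.from_rotvec(s['ee_rot']).as_matrix()
    print('clock',round(s['clock'],2),'pos',np.round(s['position'],4),'yaw_y',round(np.degrees(np.arctan2(M[1,1],M[0,1])),1),'toolz',M[:,2].round(4),'q7',round(s['joints'][6],2))
    sh=M.T@(np.array([x,y,z])-s['position'])*1000
    print('shift mm',sh.round(1))
    if yd is not None:
        a=-(yd-np.degrees(np.arctan2(M[1,1],M[0,1])))
        a=(a+90)%180-90; print('turn deg about tool z',round(a,1),'rad',round(np.radians(a),3))
E
python3 - <<'E'
from h import *
im=grab('wrist'); print(im['o'],im['rotm'].round(3).tolist(),im['fx'],np.round(im['T_tool_cam'],3).tolist())
plan(.50,.40,.245)
E
```

```text
[0.09668342 0.62172255 0.38360171] [[0.273, 0.923, 0.271], [0.962, -0.261, -0.078], [-0.002, 0.282, -0.959]] 424.0632104182506 [[-0.0, -0.959, -0.282, 0.076], [1.0, -0.0, -0.0, -0.0], [0.0, -0.282, 0.959, -0.138], [0.0, 0.0, 0.0, 1.0]]
clock 0.2 pos [0.1701 0.6011 0.2453] yaw_y 74.2 toolz [-2.e-04 -9.e-04 -1.e+00] q7 -0.08
shift mm [-372.2 -103.6    0.4]
```

>>> arm_command(
  targets=[
    [[-0.047,-0.013,0,0,0,0],[-0.047,-0.013,0,0,0,0],[-0.047,-0.013,0,0,0,0],[-0.047,-0.013,0,0,0,0],[-0.046,-0.013,0,0,0,0],[-0.046,-0.013,0,0,0,0],[-0.046,-0.013,0,0,0,0],[-0.046,-0.013,0,0,0,0],[0,0,0,0,0,0],[0,0,0,0,0,0]],
  ],
  jaw=0.09,
  newtons=30,
)

```text
clock: 1.45
position: [0.4993, 0.4003, 0.2454]
ee_rot: [-0.432, -3.111, 0.0]
force: [-0.3, -0.1, 0.5]
width: 0.983
gripper_force: 0.0
```

Run:
```python
from h import *
plan(.543,.405,.245)
im=grab('wrist','w1.png')
```

```text
clock 1.45 pos [0.4993 0.4003 0.2454] yaw_y 74.2 toolz [-9.e-04  1.e-04 -1.e+00] q7 0.59
shift mm [-40.7  16.5   0.4]
```

View pics/w1.png

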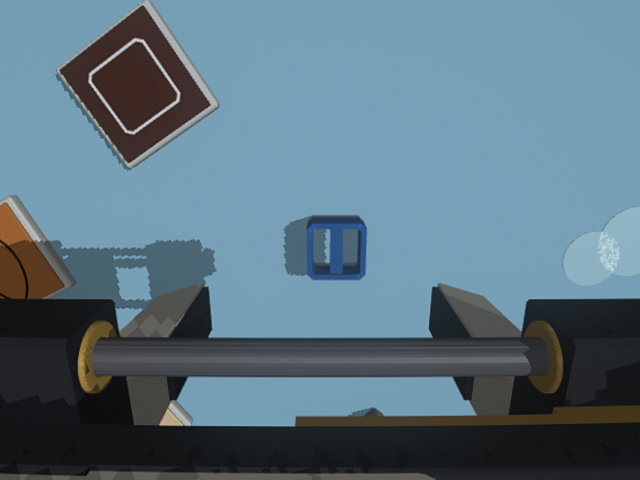

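The wrist view shows the blue die at (336,248) with a vertical brace, and the brown board at (137,85). It's sharp enough to measure both from here.

```bash
cat >> h.py <<'E'
def px(im,xyz):
    K=np.array([[im['fx'],0,im['cx']],[0,im['fy'],im['cy']],[0,0,1.]]); r=im['rotm'].T
    return cv2.projectPoints(np.array([xyz],float),cv2.Rodrigues(r)[0],-r@im['o'],K,np.array(im['dist'],float))[0].reshape(2)
def die(im,n,xy,rad=55):
    hsv=cv2.cvtColor(im['pixels'],cv2.COLOR_RGB2HSV); m=cv2.inRange(hsv,*[np.array(v) for v in HUE[n]])
    c=np.zeros_like(m); cv2.circle(c,tuple(int(v) for v in px(im,[*xy,.025])),rad,255,-1)
    v,u=np.nonzero(m&c); P=im['o']+rays(im,np.c_[u,v])*im['z_map'][v,u][:,None]
    print('  z pct',np.percentile(P[:,2],[5,50,95]).round(4),len(P))
    top=abs(P[:,2]-np.percentile(P[:,2],90))<.005
    P=onplane(im,np.c_[u,v][top],.032); r=rect(P); ctr=r[0]/1000
    q=P[:,:2]-ctr; q=q[np.hypot(*q.T)<.014]
    w,V=np.linalg.eigh(np.cov(q.T)); a=np.degrees(np.arctan2(V[1,1],V[0,1]))%180
    print('die',n,r,'x-axis deg',a.round(1),'eig mm',(np.sqrt(w*12)*1000).round(1),'mean',(P[:,:2].mean(0)*1000).round(1))
def board(im,n,xy):
    hsv=cv2.cvtColor(im['pixels'],cv2.COLOR_RGB2HSV); V=hsv[...,2]
    c=np.zeros_like(V); th=np.arange(0,2*np.pi,.1); poly=[px(im,[xy[0]+.044*np.cos(t),xy[1]+.044*np.sin(t),.015]) for t in th]
    cv2.fillPoly(c,[np.array(poly).astype(np.int32)],255)
    med=np.median(V[c>0]); dark=n in('leaf','round')
    m=((V<med*.6) if dark else ((V>med+50)&(hsv[...,1]<90))).astype(np.uint8)*255
    cs,_=cv2.findContours(m&c,cv2.RETR_EXTERNAL,cv2.CHAIN_APPROX_NONE)
    k=max(cs,key=lambda k:cv2.boundingRect(k)[2]*cv2.boundingRect(k)[3]).reshape(-1,2); P=onplane(im,k,.015); r=rect(P)
    q=P[:,:2]-r[0]/1000; rr=np.hypot(*q.T); t=np.arctan2(q[:,1],q[:,0]); o=np.argsort(t)
    ts=np.linspace(-np.pi,np.pi,720,endpoint=False); rs=np.interp(ts,t[o],rr[o],period=2*np.pi)
    ph=np.degrees(np.angle((rs*np.exp(6j*ts)).sum()))/6
    print('board',n,r,'petal phase mod60',round(ph%60,1),'circle',[np.round(np.array(x)*1000,1) for x in cv2.minEnclosingCircle(P[:,:2].astype(np.float32))])
E
cat > m1.py <<'E'
from h import *
im=grab('wrist'); die(im,'square',(.543,.405)); board(im,'square',(.363,.277))
plan(.543,.405,.12)
E
python3 m1.py
```

```text
z pct [0.0133 0.0299 0.0325] 2190
die square (array([539.9, 402.8]), array([51.4, 51.4]), 74.2) x-axis deg 163.2 eig mm [10.3 26.8] mean [539.4 403.1]
board square (array([362. , 278.2]), array([59.7, 59.7]), 16.7) petal phase mod60 59.3 circle [array([361.9, 278.2]), np.float64(38.6)]
clock 1.55 pos [0.4985 0.4012 0.2456] yaw_y 74.3 toolz [-8.e-04  4.e-04 -1.e+00] q7 0.59
shift mm [-41.9  15.7 125.6]
```

```bash
python3 -c "
from h import *
plan(.5398,.4029,.024,74)"
```

```text
clock 1.55 pos [0.4985 0.4012 0.2456] yaw_y 74.3 toolz [-8.e-04  4.e-04 -1.e+00] q7 0.59
shift mm [-39.5  12.8 221.6]
turn deg about tool z 0.3 rad 0.005
```

>>> arm_command(
  targets=[
    [[-0.02,0.0065,0.02,0,0,0],[-0.0195,0.0063,0.02,0,0,0],[0,0,0.05,0,0,0],[0,0,0.05,0,0,0],[0,0,0.04,0,0,0],[0,0,0.025,0,0,0],[0,0,0.016,0,0,0],[0,0,0,0,0,0],[0,0,0,0,0,0]],
  ],
)

```text
clock: 2.68
position: [0.5418, 0.4024, 0.026]
ee_rot: [0.431, 3.111, 0.002]
force: [0.1, 0.0, 0.5]
width: 0.982
gripper_force: 0.0
```

>>> arm_command(
  targets=[
    [[0,0,0,0,0,0],[0,0,0,0,0,0],[0,0,0,0,0,0],[0,0,0,0,0,0],[0,0,0,0,0,0],[0,0,0,0,0,0],[0,0,0,0,0,0]],
  ],
  jaw=0.0,
  newtons=30,
)

```text
clock: 3.55
position: [0.5414, 0.4017, 0.0249]
ee_rot: [0.432, 3.112, 0.0]
force: [0.4, 0.1, 1.9]
width: 0.563
gripper_force: 30.0
```

```bash
python3 -c "
from h import *
plan(.362,.2782,.12,106.7)"
```

```text
clock 3.55 pos [0.5414 0.4017 0.0249] yaw_y 74.2 toolz [ 2.e-04  2.e-04 -1.e+00] q7 0.65
shift mm [ 139.  -167.6  -95.2]
turn deg about tool z -32.5 rad -0.567
```

>>> arm_command(
  targets=[
    [[0,0,-0.035,0,0,0],[0,0,-0.06,0,0,0],[0.028,-0.0336,0,0,0,0],[0.028,-0.0335,0,0,0,0],[0.028,-0.0335,0,0,0,0],[0.0275,-0.0335,0,0,0,0],[0.0275,-0.0335,0,0,0,0]],
  ],
)

```text
clock: 4.42
position: [0.3606, 0.2771, 0.1196]
ee_rot: [-0.432, -3.112, 0.0]
force: [0.7, 0.6, -2.2]
width: 0.563
gripper_force: 30.0
```

>>> arm_command(
  targets=[
    [[0,0,0,0,0,-0.142],[0,0,0,0,0,-0.142],[0,0,0,0,0,-0.142],[0,0,0,0,0,-0.141],[0,0,0,0,0,0],[0,0,0,0,0,0]],
  ],
)

```text
clock: 5.18
position: [0.3619, 0.278, 0.1196]
ee_rot: [0.45, -3.109, 0.0]
force: [0.1, -0.0, -2.0]
width: 0.568
gripper_force: 30.0
```

```bash
python3 -c "
from h import *
plan(.362,.2782,.040,106.7)"
```

```text
clock 5.17 pos [0.3619 0.278  0.1196] yaw_y 106.5 toolz [-2.e-04 -2.e-04 -1.e+00] q7 1.07
shift mm [-0.2  0.2 79.6]
turn deg about tool z -0.2 rad -0.004
```

>>> arm_command(
  targets=[
    [[0,0,0.03,0,0,0],[0,0,0.025,0,0,0],[0,0,0.012,0,0,0],[0,0,0.006,0,0,0],[0,0,0.004,0,0,0],[0,0,0.003,0,0,0],[0,0,0,0,0,0],[0,0,0,0,0,0]],
  ],
)

```text
clock: 6.18
position: [0.3621, 0.2782, 0.04]
ee_rot: [-0.455, 3.108, 0.0]
force: [-0.5, -0.3, -1.9]
width: 0.567
gripper_force: 30.0
```

>>> arm_command(
  targets=[
    [[0,0,0.001,0,0,0],[0,0,0.0005,0,0,0],[0,0,0,0,0,0]],
  ],
)

```text
clock: 6.55
position: [0.3621, 0.2783, 0.0397]
ee_rot: [-0.455, 3.107, 0.001]
force: [-5.1, -4.6, 23.5]
width: 0.562
gripper_force: 30.0
```

>>> arm_command(
  targets=[
    [[0,0,0,0,0,0],[0,0,0,0,0,0],[0,0,0,0,0,0],[0,0,-0.02,0,0,0],[0,0,-0.06,0,0,0],[0,0,-0.06,0,0,0],[0,0,-0.06,0,0,0],[0,0,0,0,0,0]],
  ],
  jaw=0.09,
)

```text
clock: 7.55
position: [0.3638, 0.2799, 0.2426]
ee_rot: [-0.454, 3.102, 0.008]
force: [0.9, -0.2, -1.1]
width: 0.978
gripper_force: 0.0
```

```bash
python3 -c "
from h import *
im=grab('wrist','w2.png'); die(im,'square',(.362,.278),70); plan(.640,-.10,.24,98.7)"
```

```text
z pct [0.0302 0.0455 0.0475] 2397
die square (array([364.2, 278.7]), array([53.2, 53.3]), 16.6) x-axis deg 14.7 eig mm [10.7 27.4] mean [363.4 278.7]
clock 7.6 pos [0.3628 0.2789 0.2401] yaw_y 106.7 toolz [ 0.0033  0.0031 -1.    ] q7 1.08
shift mm [-1.568e+02 -4.425e+02 -1.000e-01]
turn deg about tool z 8.0 rad 0.139
```

View pics/w2.png

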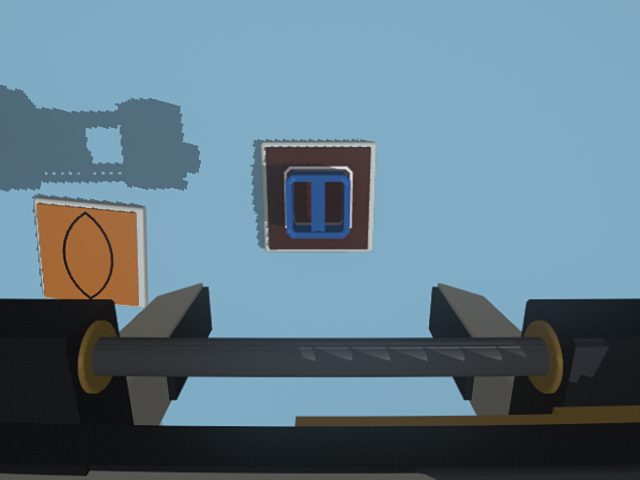

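Blue is on its outline within about 2 mm. It sits at (318,202), and the leaf board is at (90,252). Next is the round die.

>>> arm_command(
  targets=[
    [[-0.012,-0.048,0,0,0,0],[-0.012,-0.048,0,0,0,0],[-0.012,-0.048,0,0,0,0],[-0.012,-0.048,0,0,0,0],[-0.012,-0.049,0,0,0,0],[-0.012,-0.049,0,0,0,0],[-0.012,-0.049,0,0,0,0],[-0.012,-0.048,0,0,0,0],[-0.012,-0.048,0,0,0,0],[-0.012,-0.048,0,0,0,0]],
  ],
)

```text
clock: 8.85
position: [0.6154, -0.1513, 0.2361]
ee_rot: [0.456, -3.105, -0.001]
force: [1.1, 1.1, -0.1]
width: 0.98
gripper_force: 0.0
```

>>> arm_command(
  targets=[
    [[0,0,0,0,0,0],[0,0,0,0,0,0]],
  ],
)

```text
clock: 9.1
position: [0.6147, -0.1495, 0.2363]
ee_rot: [0.455, -3.105, -0.002]
force: [0.4, -0.5, -0.2]
width: 0.983
gripper_force: 0.0
```

```bash
python3 -c "
from h import *
im=grab('wrist','w3.png'); die(im,'round',(.660,-.138),70); die(im,'leaf',(.453,-.123),70); plan(.660,-.138,.024)"
```

```text
z pct [0.0129 0.0297 0.0324] 2103
die round (array([ 657.8, -139.5]), array([55.2, 54.2]), 16.6) x-axis deg 42.7 eig mm [10.4 27.3] mean [ 657.8 -139.5]
  z pct [0.0136 0.0293 0.0325] 2417
die leaf (array([ 462.3, -120.8]), array([40.7, 55.2]), 17.2) x-axis deg 27.3 eig mm [23.8 25.7] mean [ 461.9 -124.6]
clock 9.15 pos [ 0.6148 -0.1488  0.2368] yaw_y 106.7 toolz [-0.0024  0.0011 -1.    ] q7 2.12
shift mm [-46.8  -3.1 212.7]
```

>>> arm_command(
  targets=[
    [[-0.022,-0.002,0.02,0,0,0],[-0.0225,-0.002,0.02,0,0,0],[0,0,0.05,0,0,0],[0,0,0.05,0,0,0],[0,0,0.035,0,0,0],[0,0,0.022,0,0,0],[0,0,0.015,0,0,0],[0,0,0,0,0,0],[0,0,0,0,0,0]],
  ],
)

```text
clock: 10.28
position: [0.66, -0.1409, 0.0273]
ee_rot: [-0.456, 3.107, -0.0]
force: [0.7, 0.3, 0.4]
width: 0.982
gripper_force: 0.0
```

>>> arm_command(
  targets=[
    [[0,0,0,0,0,0],[0,0,0,0,0,0],[0,0,0,0,0,0],[0,0,0,0,0,0],[0,0,0,0,0,0],[0,0,0,0,0,0],[0,0,0,0,0,0]],
  ],
  jaw=0.0,
  newtons=30,
)

```text
clock: 11.15
position: [0.6593, -0.141, 0.0264]
ee_rot: [-0.456, 3.108, 0.0]
force: [-0.2, 1.3, 3.5]
width: 0.599
gripper_force: 30.0
```

```bash
python3 -c "
from h import *
plan(.615,.125,.15)"
```

```text
clock 11.15 pos [ 0.6593 -0.141   0.0264] yaw_y 106.7 toolz [ 1.e-04  2.e-04 -1.e+00] q7 2.15
shift mm [ -33.9  267.6 -123.6]
```

>>> arm_command(
  targets=[
    [[0,0,-0.03,0,0,0],[0,0,-0.06,0,0,0],[-0.004,0.034,-0.06,0,0,0],[-0.005,0.039,-0.04,0,0,0],[-0.005,0.039,0,0,0,0],[-0.005,0.039,0,0,0,0],[-0.005,0.039,0,0,0,0],[-0.005,0.039,0,0,0,0],[-0.005,0.038,0,0,0,0],[0,0,0,0,0,0]],
  ],
)

```text
clock: 12.4
position: [0.6147, 0.1257, 0.2099]
ee_rot: [0.465, -3.106, -0.003]
force: [-0.4, -0.2, -1.5]
width: 0.597
gripper_force: 30.0
```

```bash
python3 -c "
from h import *
im=grab('wrist','w4.png'); board(im,'round',(.662,.139)); board(im,'leaf',(.473,.09)); plan(.662,.139,.0415)"
```

```text
board round (array([680.6, 161.8]), array([ 3.7, 25.8]), 52.0) petal phase mod60 45.5 circle [array([679.4, 160.4]), np.float64(13.0)]
board leaf (array([488.8,  94.9]), array([51.3, 46. ]), 17.1) petal phase mod60 55.4 circle [array([484.4,  94.3]), np.float64(30.7)]
clock 12.45 pos [0.6153 0.1228 0.21  ] yaw_y 106.9 toolz [-7.e-04  1.e-04 -1.e+00] q7 1.68
shift mm [-49.5   1.9 168.5]
```

View pics/w4.png

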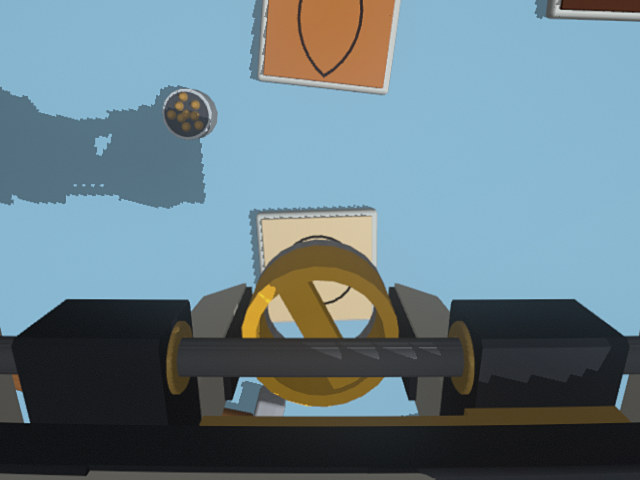

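The held die covers the cream board, though the part visible at (316,265) fits the top-view position. The top and wrist cameras have agreed within 2 mm so far, so I'll place from the top fix and check afterwards.

>>> arm_command(
  targets=[
    [[-0.025,0.001,0.02,0,0,0],[-0.0245,0.001,0.04,0,0,0],[0,0,0.05,0,0,0],[0,0,0.03,0,0,0],[0,0,0.014,0,0,0],[0,0,0.006,0,0,0],[0,0,0.004,0,0,0],[0,0,0.003,0,0,0],[0,0,0,0,0,0],[0,0,0,0,0,0]],
  ],
)

```text
clock: 13.7
position: [0.6629, 0.1374, 0.044]
ee_rot: [-0.456, 3.108, 0.0]
force: [0.1, 1.2, -1.8]
width: 0.6
gripper_force: 30.0
```

>>> arm_command(
  targets=[
    [[0,0.001,0.001,0,0,0],[0,0,0.0015,0,0,0],[0,0,0.0005,0,0,0],[0,0,0,0,0,0]],
  ],
)

```text
clock: 14.2
position: [0.6624, 0.1386, 0.0413]
ee_rot: [-0.456, 3.108, 0.001]
force: [-3.5, 0.1, 6.5]
width: 0.601
gripper_force: 30.0
```

>>> arm_command(
  targets=[
    [[0,0,0,0,0,0],[0,0,0,0,0,0],[0,0,0,0,0,0],[0,0,-0.02,0,0,0],[0,0,-0.06,0,0,0],[0.025,0,-0.06,0,0,0],[0.04,0,-0.05,0,0,0],[0.035,0,-0.01,0,0,0],[0,0,0,0,0,0]],
  ],
  jaw=0.09,
)

```text
clock: 15.32
position: [0.5674, 0.1093, 0.2401]
ee_rot: [-0.454, 3.105, 0.002]
force: [0.4, -0.2, 0.1]
width: 0.98
gripper_force: 0.0
```

```bash
python3 -c "
from h import *
im=grab('wrist','w5.png'); die(im,'round',(.662,.139),70); board(im,'round',(.662,.139)); board(im,'leaf',(.473,.09)); plan(.41,-.135,.24,66)"
```

```text
z pct [0.0251 0.0432 0.0474] 2195
die round (array([661.9, 138. ]), array([43.9, 57.3]), 16.6) x-axis deg 43.4 eig mm [11.4 26.6] mean [661.5 137.5]
board round (array([651. , 134.6]), array([36.1, 61.2]), 17.6) petal phase mod60 20.1 circle [array([662.7, 138.5]), np.float64(31.0)]
board leaf (array([473.2,  89.9]), array([58.6, 66.4]), 61.2) petal phase mod60 10.5 circle [array([473.1,  89.5]), np.float64(42.5)]
clock 15.38 pos [0.5683 0.1099 0.2391] yaw_y 106.7 toolz [ 0.0026  0.0012 -1.    ] q7 1.67
shift mm [ 221.9 -189.2   -1.6]
turn deg about tool z 40.7 rad 0.71
```

View pics/w5.png

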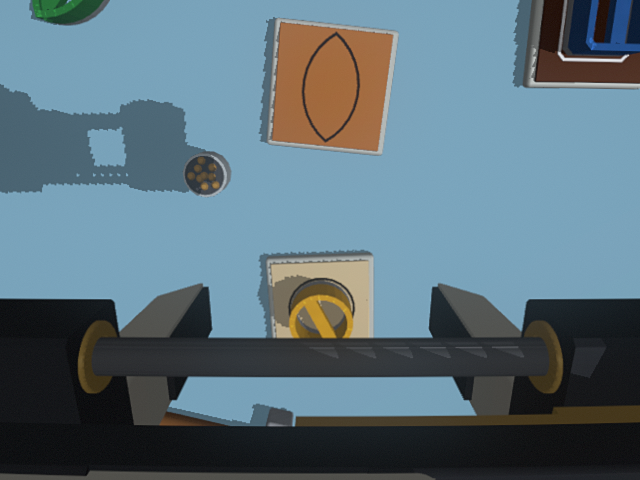

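Yellow is inside its circle at (321,312). The leaf outline runs from (336,33) to (325,141). A minimum-area rectangle is ambiguous for a leaf shape, so I'll take its axis from the two tips.

```bash
python3 -c "
from h import *
im=grab('wrist'); A,B=onplane(im,[(336,33),(325,141)],.015)[:,:2]
print(A,B,(A+B)/2,np.linalg.norm(A-B),np.degrees(np.arctan2(*(B-A)[::-1])))
"
```

```text
[0.43309686 0.08250125] [0.51535905 0.09834151] [0.47422796 0.09042138] 0.08377340144712306 10.89936828041822
```

>>> arm_command(
  targets=[
    [[0.028,-0.024,0,0,0,0],[0.028,-0.024,0,0,0,0],[0.028,-0.024,0,0,0,0],[0.028,-0.024,0,0,0,0],[0.028,-0.023,0,0,0,0],[0.028,-0.023,0,0,0,0],[0.027,-0.023,0,0,0,0],[0.027,-0.023,0,0,0,0],[0,0,0,0,0,0],[0,0,0,0,0,0]],
  ],
)

```text
clock: 16.68
position: [0.4106, -0.1334, 0.237]
ee_rot: [-0.456, 3.108, -0.0]
force: [-0.1, 0.7, -0.0]
width: 0.979
gripper_force: 0.0
```

>>> arm_command(
  targets=[
    [[0,0,0,0,0,0.142],[0,0,0,0,0,0.142],[0,0,0,0,0,0.142],[0,0,0,0,0,0.142],[0,0,0,0,0,0.142],[0,0,0,0,0,0],[0,0,0,0,0,0]],
  ],
)

```text
clock: 17.55
position: [0.4101, -0.1332, 0.2369]
ee_rot: [-0.647, -3.074, 0.0]
force: [0.4, -0.1, -0.2]
width: 0.979
gripper_force: 0.0
```

```bash
python3 -c "
from h import *
im=grab('wrist','w6.png'); die(im,'leaf',(.453,-.122),75); plan(.4528,-.1225,.024,66)"
```

```text
z pct [0.0145 0.0295 0.0325] 2381
die leaf (array([ 452.1, -122.3]), array([39.2, 75.8]), 66.6) x-axis deg 152.5 eig mm [10.9 27.3] mean [ 451.3 -122.1]
clock 17.6 pos [ 0.41   -0.1333  0.2369] yaw_y 66.2 toolz [-2.e-04 -0.e+00 -1.e+00] q7 1.42
shift mm [-34.8  27.2 212.9]
turn deg about tool z 0.2 rad 0.003
```

View pics/w6.png

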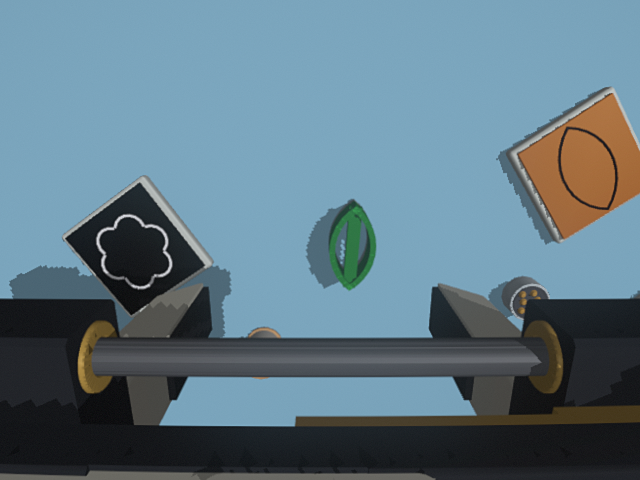

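Green is at (352,245), and its brace and tips give a length axis of about 152.4°. The black board at (135,251) is in full view, so I'll measure it from here.

```bash
python3 -c "
from h import *
im=grab('wrist'); board(im,'flower',(.382,-.303)); P=onplane(im,[(355,202),(348,288)],.032); print(P.round(4),np.linalg.norm(P[0]-P[1]))"
```

```text
board flower (array([ 381.3, -303.9]), array([71.3, 66.3]), 38.0) petal phase mod60 39.8 circle [array([ 381.5, -304.3]), np.float64(36.0)]
[[ 0.4156 -0.1047  0.032 ]
 [ 0.4838 -0.1396  0.032 ]] 0.07661229412473973
```

>>> arm_command(
  targets=[
    [[0,0,0,0,0,0.066],[-0.016,0.0145,0.02,0,0,0],[-0.016,0.0145,0.02,0,0,0],[0,0,0.05,0,0,0],[0,0,0.05,0,0,0],[0,0,0.035,0,0,0],[0,0,0.022,0,0,0],[0,0,0.014,0,0,0],[0,0,0,0,0,0],[0,0,0,0,0,0]],
  ],
)

```text
clock: 18.9
position: [0.4521, -0.1231, 0.0267]
ee_rot: [0.754, 3.049, 0.0]
force: [0.1, -0.6, 0.7]
width: 0.981
gripper_force: 0.0
```

>>> arm_command(
  targets=[
    [[0,0,0,0,0,0],[0,0,0,0,0,0],[0,0,0,0,0,0],[0,0,0,0,0,0],[0,0,0,0,0,0],[0,0,0,0,0,0],[0,0,0,0,0,0]],
  ],
  jaw=0.0,
  newtons=30,
)

```text
clock: 19.77
position: [0.4516, -0.1229, 0.026]
ee_rot: [0.754, 3.05, 0.0]
force: [0.1, 1.1, 0.6]
width: 0.423
gripper_force: 30.0
```

```bash
python3 -c "
from h import *
plan(.4737,.0902,.12,100.9)"
```

```text
clock 19.77 pos [ 0.4516 -0.1229  0.026 ] yaw_y 62.2 toolz [ 1.e-04  1.e-04 -1.e+00] q7 1.55
shift mm [ 79.7 198.9 -94. ]
turn deg about tool z -38.7 rad -0.675
```

>>> arm_command(
  targets=[
    [[0,0,-0.034,0,0,0],[0,0,-0.06,0,0,0],[0.0159,0.0398,0,0,0,0],[0.0159,0.0398,0,0,0,0],[0.016,0.0398,0,0,0,0],[0.016,0.0398,0,0,0,0],[0.016,0.0398,0,0,0,0]],
  ],
)

```text
clock: 20.65
position: [0.4734, 0.0916, 0.1199]
ee_rot: [-0.754, -3.049, 0.0]
force: [0.7, -0.7, -1.7]
width: 0.431
gripper_force: 30.0
```

>>> arm_command(
  targets=[
    [[0,0,0,0,0,-0.135],[0,0,0,0,0,-0.135],[0,0,0,0,0,-0.135],[0,0,0,0,0,-0.135],[0,0,0,0,0,-0.135],[0,0,0,0,0,0],[0,0,0,0,0,0]],
  ],
)

```text
clock: 21.52
position: [0.4735, 0.0902, 0.1199]
ee_rot: [0.293, -3.127, 0.0]
force: [-0.0, 0.1, -2.6]
width: 0.425
gripper_force: 30.0
```

```bash
python3 -c "
from h import *
plan(.4737,.0902,.041,100.9)"
```

```text
clock 21.52 pos [0.4735 0.0902 0.1199] yaw_y 100.7 toolz [-4.e-04 -1.e-04 -1.e+00] q7 1.56
shift mm [-0.3  0.  78.9]
turn deg about tool z -0.2 rad -0.003
```

>>> arm_command(
  targets=[
    [[0,0,0.03,0,0,0],[0,0,0.025,0,0,0],[0,0,0.012,0,0,0],[0,0,0.006,0,0,0],[0,0,0.003,0,0,0],[0,0,0.002,0,0,0],[0,0,0.001,0,0,0],[0,0,0,0,0,0]],
  ],
)

```text
clock: 22.52
position: [0.4738, 0.0903, 0.0412]
ee_rot: [-0.298, 3.127, 0.0]
force: [-0.2, -0.3, -2.2]
width: 0.428
gripper_force: 30.0
```

>>> arm_command(
  targets=[
    [[0,0,0.0007,0,0,0],[0,0,0.0005,0,0,0],[0,0,0,0,0,0]],
  ],
)

```text
clock: 22.9
position: [0.4739, 0.0903, 0.0409]
ee_rot: [-0.298, 3.127, 0.001]
force: [-5.0, -0.9, 17.0]
width: 0.426
gripper_force: 30.0
```

>>> arm_command(
  targets=[
    [[0,0,0,0,0,0],[0,0,0,0,0,0],[0,0,0,0,0,0],[0,0,-0.02,0,0,0],[0,0,-0.06,0,0,0],[0.015,0,-0.06,0,0,0],[0.03,0,-0.05,0,0,0],[0.01,0,-0.01,0,0,0],[0,0,0,0,0,0]],
  ],
  jaw=0.09,
)

```text
clock: 24.02
position: [0.4195, 0.08, 0.2399]
ee_rot: [-0.299, 3.126, 0.001]
force: [-0.3, 0.3, -0.6]
width: 0.979
gripper_force: 0.0
```

```bash
python3 -c "
from h import *
im=grab('wrist','w7.png'); die(im,'leaf',(.474,.09),75); plan(.521,-.386,.24,41)"
```

```text
z pct [0.0319 0.0447 0.0475] 2168
die leaf (array([479.9,  90.6]), array([78.8, 40.2]), 11.8) x-axis deg 10.9 eig mm [10.4 27.1] mean [478.6  90.7]
clock 24.07 pos [0.4196 0.08   0.2391] yaw_y 100.9 toolz [-3.e-04 -0.e+00 -1.e+00] q7 1.48
shift mm [ -11.4 -476.8   -0.9]
turn deg about tool z 59.9 rad 1.046
```

View pics/w7.png

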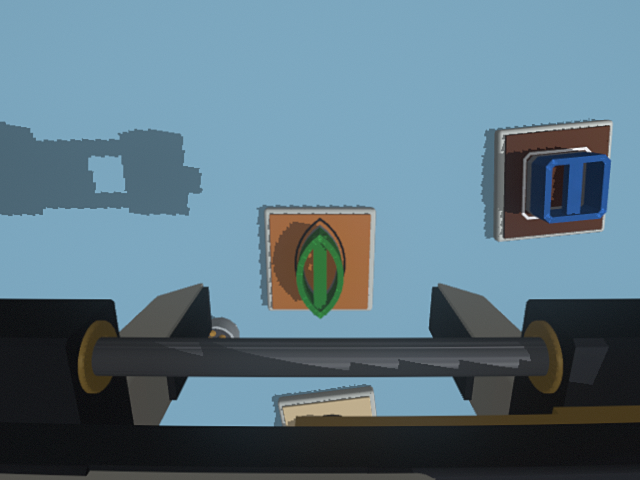

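Green is centred: the parallax-corrected centre is (0.474, 0.090) and the axis is 10.9°. The red die is next.

>>> arm_command(
  targets=[
    [[-0.001,-0.048,0,0,0,0],[-0.001,-0.048,0,0,0,0],[-0.001,-0.048,0,0,0,0],[-0.001,-0.048,0,0,0,0],[-0.001,-0.048,0,0,0,0],[-0.001,-0.048,0,0,0,0],[-0.001,-0.047,0,0,0,0],[-0.001,-0.047,0,0,0,0],[-0.001,-0.047,0,0,0,0],[-0.002,-0.047,0,0,0,0]],
  ],
)

```text
clock: 25.32
position: [0.5206, -0.387, 0.2367]
ee_rot: [0.298, -3.124, -0.002]
force: [0.6, -0.4, -0.6]
width: 0.983
gripper_force: 0.0
```

>>> arm_command(
  targets=[
    [[0,0,0,0,0,0.149],[0,0,0,0,0,0.149],[0,0,0,0,0,0.149],[0,0,0,0,0,0.149],[0,0,0,0,0,0.15],[0,0,0,0,0,0.15],[0,0,0,0,0,0.15],[0,0,0,0,0,0],[0,0,0,0,0,0],[0,0,0,0,0,0]],
  ],
)

```text
clock: 26.58
position: [0.5203, -0.3856, 0.2393]
ee_rot: [-1.301, -2.859, 0.0]
force: [0.0, 1.0, 0.0]
width: 0.981
gripper_force: 0.0
```

```bash
python3 -c "
from h import *
im=grab('wrist','w8.png'); die(im,'flower',(.551,-.42),75); plan(.551,-.42,.024,41)"
```

```text
z pct [0.012  0.0294 0.0325] 2560
die flower (array([ 550.5, -421.9]), array([62.3, 58.2]), 47.0) x-axis deg 136.8 eig mm [10.4 27.7] mean [ 550.2 -421.6]
clock 26.62 pos [ 0.5203 -0.3856  0.2395] yaw_y 41.0 toolz [-3.e-04  1.e-04 -1.e+00] q7 1.62
shift mm [-46.1   0.6 215.5]
turn deg about tool z 0.0 rad 0.001
```

View pics/w8.png

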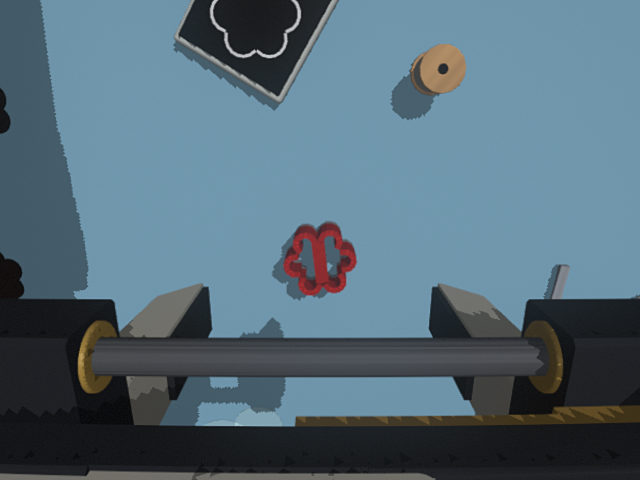

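Red is at (321,259) with its brace at about 137°, so two petal tips lie on the 46.8° line. The spool at (442,68) is well clear.

>>> arm_command(
  targets=[
    [[0,0,0,0,0,-0.101],[-0.0235,-0.003,0.02,0,0,0],[-0.0232,-0.0026,0.02,0,0,0],[0,0,0.05,0,0,0],[0,0,0.05,0,0,0],[0,0,0.037,0,0,0],[0,0,0.022,0,0,0],[0,0,0.015,0,0,0],[0,0,0,0,0,0],[0,0,0,0,0,0]],
  ],
)

```text
clock: 27.88
position: [0.5513, -0.4222, 0.0272]
ee_rot: [1.157, 2.919, -0.001]
force: [-0.9, 0.3, 0.2]
width: 0.981
gripper_force: 0.0
```

>>> arm_command(
  targets=[
    [[0,0,0,0,0,0],[0,0,0,0,0,0],[0,0,0,0,0,0],[0,0,0,0,0,0],[0,0,0,0,0,0],[0,0,0,0,0,0],[0,0,0,0,0,0]],
  ],
  jaw=0.0,
  newtons=30,
)

```text
clock: 28.75
position: [0.5507, -0.4216, 0.0261]
ee_rot: [1.158, 2.92, 0.0]
force: [-1.3, 0.7, 4.6]
width: 0.684
gripper_force: 30.0
```

```bash
python3 -c "
from h import *
plan(.3814,-.3041,.12,39.8)"
```

```text
clock 28.75 pos [ 0.5507 -0.4216  0.0261] yaw_y 46.7 toolz [ 4.e-04 -0.e+00 -1.e+00] q7 1.84
shift mm [203.8 -30.4 -94. ]
turn deg about tool z 6.9 rad 0.121
```

>>> arm_command(
  targets=[
    [[0,0,-0.034,0,0,0],[0,0,-0.06,0,0,0],[0.0408,-0.0061,0,0,0,0],[0.0408,-0.0061,0,0,0,0],[0.0408,-0.0061,0,0,0,0],[0.0407,-0.0061,0,0,0,0],[0.0407,-0.006,0,0,0,0],[0,0,0,0,0,0.121],[0,0,0,0,0,0],[0,0,0,0,0,0]],
  ],
)

```text
clock: 30.0
position: [0.3817, -0.3043, 0.1197]
ee_rot: [1.328, 2.847, -0.001]
force: [0.5, 0.1, -2.4]
width: 0.686
gripper_force: 30.0
```

```bash
python3 -c "
from h import *
plan(.3814,-.3041,.041,39.8)"
```

```text
clock 30.0 pos [ 0.3817 -0.3043  0.1197] yaw_y 40.0 toolz [-1.e-04 -5.e-04 -1.e+00] q7 1.71
shift mm [ 0.3 -0.1 78.7]
turn deg about tool z 0.2 rad 0.003
```

>>> arm_command(
  targets=[
    [[0,0,0.03,0,0,0],[0,0,0.025,0,0,0],[0,0,0.012,0,0,0],[0,0,0.006,0,0,0],[0,0,0.003,0,0,0],[0,0,0.002,0,0,0],[0,0,0.001,0,0,0],[0,0,0,0,0,0]],
  ],
)

```text
clock: 31.0
position: [0.3815, -0.3041, 0.041]
ee_rot: [1.332, 2.845, 0.0]
force: [-0.3, -0.0, -1.7]
width: 0.683
gripper_force: 30.0
```

>>> arm_command(
  targets=[
    [[0,0,0.0007,0,0,0],[0,0,0.0005,0,0,0],[0,0,0,0,0,0]],
  ],
)

```text
clock: 31.38
position: [0.3815, -0.3041, 0.0408]
ee_rot: [1.332, 2.844, 0.002]
force: [-4.7, 5.6, 21.4]
width: 0.685
gripper_force: 30.0
```

>>> arm_command(
  targets=[
    [[0,0,0,0,0,0],[0,0,0,0,0,0],[0,0,0,0,0,0],[0,0,-0.02,0,0,0],[0,0,-0.06,0,0,0],[0,0,-0.06,0,0,0],[0.02,0,-0.05,0,0,0],[0.01,0,-0.01,0,0,0],[0,0,0,0,0,0],[0,0,0,0,0,0]],
  ],
  jaw=0.09,
)

```text
clock: 32.62
position: [0.3621, -0.2809, 0.239]
ee_rot: [-1.331, -2.845, 0.0]
force: [-0.2, -0.5, -0.7]
width: 0.979
gripper_force: 0.0
```

```bash
python3 -c "
from h import *
im=grab('wrist','w9.png'); die(im,'flower',(.3814,-.304),75); print(im['o'],arm.observe()['force'])
im=grab('top','top2.png')"
```

```text
z pct [0.0157 0.0441 0.0475] 2127
die flower (array([ 384.6, -308.7]), array([60.6, 66.2]), 10.6) x-axis deg 138.9 eig mm [12.3 26.1] mean [ 385.9 -311.9]
[ 0.31326668 -0.22260292  0.37751004] [-0.77076235 -0.01935629 -0.4716152 ]
```

View pics/w9.png

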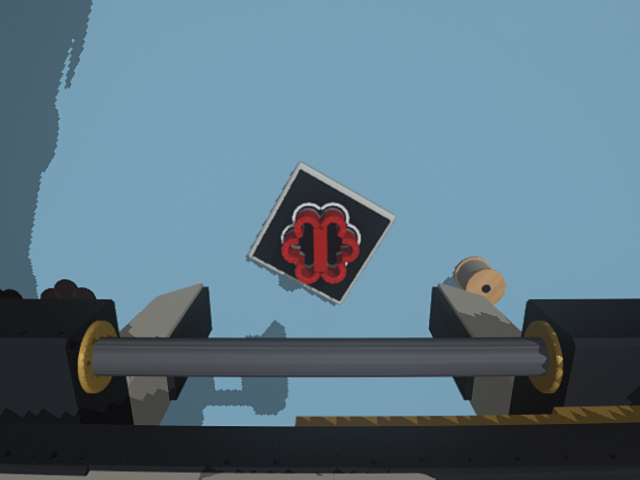

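View pics/top2.png

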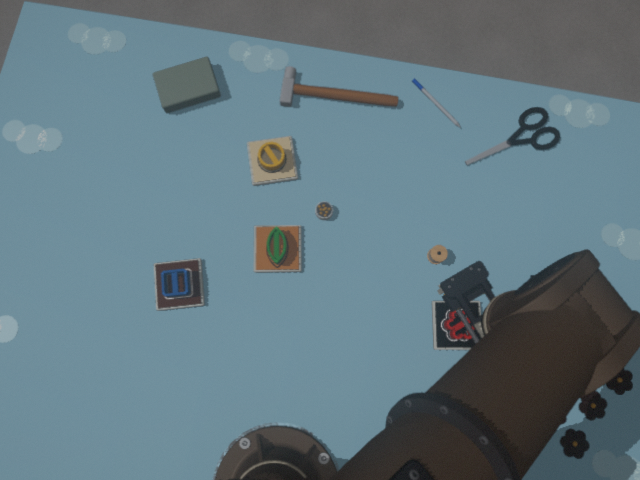

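The last views show all four dies standing on their own outlines. Red at (321,245) has its brace in line with the tool, and its corrected centre is about 1 mm off. The tin and spool haven't moved.

```bash
python3 -c "
from h import *
print(arm.sign_off())"
```

```text
the job is handed in; nothing more can be done
None
```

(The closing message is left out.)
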